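# Close and lock the sliding jaw of a circuit-board holder

### The arm

A 6-joint arm with a two-finger parallel gripper is mounted at the origin on a cart in front of the work surface, level with it; the furniture and walls round the work are solid. World frame = base frame: x ahead of the robot, y to its left, z up, the work surface at z = 0. Lengths are in m, angles in rad, forces in N, time in s.
With the tool pointing down it reaches from about 0.35 to 0.975 m from the base axis. Payload 4.9 kg.
Tool frame: the origin (TCP) lies at the very end of the fingers, on their centre line; the grasp point (between the pads) lies 19 mm behind it; z points along the fingers, y is the line along which they close (so a half turn about z gives the same grasp; the last joint's range is limited). The gripper opens to 85 mm and grips with 20 to 120 N. Pads are 22 mm wide; open, the fingers measure 114 mm over their backs; the gripper's body (76 mm by 85 mm) begins 54 mm behind the grasp point. The pads swing forward as they close: fully open they stand 13 mm farther back than shut.
Start: joints at [0.985, 0.053, 1.613, -0, 1.476, -0.119], TCP at [0.281, 0.558, 0.231] pointing down, gripper open.
Joint ranges: [-3.01, 3.01], [-1.01, 2.22], [0.06, 2.58], [-1.02, 4.17], [0.09, 2.62], [-3.14, 3.14]. Speed limits (rad/s): [2.57, 2.57, 3.14, 3.14, 3.14, 3.14].

### API

Orientations are given as a rotation vector (axis times angle).
In Python, from station import get_obs, get_image, get_calibration, finish_job gives the robot as it stands.
- The arm moves only by the tool servo_tool, never from a script. Its argument "increments" is a list of rows, each a list of 5 numbers: the opening, from 0 (shut) to 1 (fully open), then the shift along the tool's x, y, z in mm, then the turn about the tool's z in degrees. In form: [[jaw, tx, ty, tz, spin], ...]. A call has 1 to 12 rows; each row shifts and turns the commanded pose from where the row before left it, along the tool's axes as they then stand; what a row does not reach is not made up. A row lasts 1/8 s, in which the tool goes at most 62.5 mm and 10.7 degrees, less where a joint would pass 70% of its speed; a pose out of reach is approached as far as the arm can. A call is refused whole if a number of a shift passes 62.5 or a number of a turn 10.7, either way. A call with a gripper value outside its range is refused whole. The fingers move at their own pace and stop on an object; "force" is the grip in N (left out, the last holds). Time passes only in rows, so rows that do not move let the fingers close. It gives the time, the measured TCP pose, the force, the opening and the grip force at its end, in the units of the state.
- get_obs(): the state, without advancing time (a new reading comes with each control period).
- get_image(name): name is "side" or "top" or "wrist"; returns the picture (420x560x3 uint8, red, green, blue); there is no depth.
- get_calibration(name): a dict with "fx", "fy", "cx", "cy" (pixels), "R" (3x3) and "t" (3): a world point X has camera coordinates R X + t; the wrist camera has in their place "mount" (4x4, takes a point from camera to tool coordinates, whose origin is the TCP and whose axes are the flange's). Camera axes: x right, y down, z forward; pixel columns grow to the right and rows downward; lengths in m; the calibration is good to about 2 mm. A picture is of the moment at which its call begins: read the wrist's pose just before it. get_calibration takes no time and is no camera call.
- finish_job(): hands the job in; it is judged then, once.
The state is a dict: "t": time; "q": joint angles; "dq": joint speeds; "effort": joint torques, N m; "tool_pos": TCP position; "tool_rot": TCP orientation; "contact_force": force on the tool from outside, world axes, zero at the start; "wrist_torque": the same for the moment, N m; "opening": finger opening in m; "grip_force": force on a finger pad.
Only numpy, scipy, OpenCV 4.12 (cv2) and the standard library are available. Lean on these libraries where they do the work, as an engineer would, in place of code of your own. Each camera call takes 0.05 s, during which the arm holds its last target. There are 200 camera calls.

### The job

The circuit board lies loosely on the rails of the bench board holder. Slide the holder's moving jaw up until the board is held snugly between the moving jaw and the fixed jaw, with no play left, and then turn the clamp knob on top of the jaw clockwise (seen from above) as far as it goes, to lock the jaw there. Keep the board flat on the rails, and leave the things round the holder where they lie.

Things in the scene. Friction and masses are not known exactly. Their poses are not given: they have to be found in the camera images.
- holder: Board holder fixed to the bench: dark base plate 96 x 250 x 8 mm (y = -145 to +105 mm), two steel rails along y (12 mm wide, tops at 20 mm, centres at x = -24 and +24 mm), and a fixed aluminium jaw 96 mm wide, 42 mm high, board face at y = +70 mm, back at +92 mm. Origin: on the bench, midway between the rails; z up.
- jaw (a joint): Slide of the moving aluminium jaw along the holder's +y, in m. At value v its board face is 140 mm - v from the fixed jaw's face, so about 0.078 holds the 62 mm board. Stops at 0 and 0.12. It slides stiffly (3 N) while the knob is slack and is held fast when the knob is tight.
- jaw_back (a point): Middle of the moving jaw's flat back face (its -y side), 36 mm above the bench: where to push it toward the fixed jaw. The back is 78 mm wide, from 12 to 46 mm above the bench; the rails run on behind it, 20 mm high. Axes as the holder's. The jaw is 60 mm long along y, 46 mm high, 96 mm wide at its board face.
- knob (a joint): Turn of the clamp knob on the moving jaw, in rad; grows clockwise seen from above. 0 is fully slack, bar along the rails; the clamp begins to bite at about 0.85; tight from 1.2 on; hard stop at 1.45, bar nearly across the rails.
- knob_grip (a point): Centre of the black bar of the clamp knob, on its upright axis, 71 mm above the bench, 30 mm in front of the jaw's back. The bar is 13 mm wide (its own x), 52 mm long (its own y), from 57 to 81 mm above the bench, and turns with the knob; the jaw's top is at 46 mm.
- board: Green circuit board, 75 mm (x, across the rails) by 62 mm (y, along the rails), 2 mm thick, with a white connector 6 mm high along its -x edge. It lies loose on the two rails. Origin: centre of its underside; z up.
- driver: Black screwdriver, 172 mm long along its y, 16 mm thick, lying on the near side of the holder; a bystander. Origin: its underside's centre.
- tape: Small roll of black tape lying flat, 57 mm across, 19 mm high, on the far side of the holder; a bystander. Origin: its underside's centre.
- cap: Small white tub with a lid, 39 mm across, 29 mm high, on the far side of the holder; a bystander. Origin: its underside's centre.

How it is judged:
On the way, in this order (a step that is already met when the one before it is completed fails the run):
1. the jaw is slid up until the board is held between both jaws (value of joint jaw between 0.0755 and 0.0805 m and y of board in the frame of holder above 0.0355 m), for 0.2 s.
2. the clamp knob is turned tight (value of joint knob above 1.2 rad), for 0.2 s.
At the end, for the whole second after the job is handed in: The board is between the jaws with under 2.5 mm of play (jaw joint 0.0755 to 0.0805), the knob is tight (joint over 1.2 rad), and the board is at rest flat on the rails (within 3.5 mm of their height, 0.06 rad), within 20 mm of the holder's centre line (all of step 1 and value of joint knob above 1.2 rad and y of board in the frame of holder below 0.0415 m and x of board in the frame of holder between -0.02 and 0.02 m and z of board in the frame of holder below 0.0235 m and angle between board's own z axis and vertical below 0.06 rad and linear speed of board below 0.01 m/s and velocity of joint jaw below 0.003 m/s); the robot touches nothing.
It fails at once if the screwdriver is moved more than 25 mm (distance of driver from where it was at the start of the episode above 0.025 m).
It fails at once if the tape roll is moved more than 25 mm (distance of tape from where it was at the start of the episode above 0.025 m).
It fails at once if the white tub is moved more than 25 mm (distance of cap from where it was at the start of the episode above 0.025 m).
It fails at once if the board is tipped by more than 0.4 rad (angle between board's own z axis and vertical above 0.4 rad).
It also fails if it takes over 45 s, if anything falls off the work surface, if the arm or the gripper's body presses on something with over 40 N, if the wrist force passes 120 N, or if a joint passes its speed limit or range.

## Working session

There is one attempt and no reset: what is moved stays moved. The work goes in short steps, Python scripts to look and compute and a tool call to move; the robot and the scene stay as the last step left them, time stands still between calls to the robot, and variables do not carry over. Pictures are saved under pics/ and viewed, at most 10 in all, crops included, and the job is handed in when it is done.

Besides the shell and the picture viewer there is one more tool, called after "Call:" as name(argument=value, ...), one argument or row to a line, values as JSON. servo_tool: Moves the arm, as the interface text tells. Its arguments: {"type":"object","properties":{"increments":{"type":"array"},"force":{"type":"number"}},"required":["increments"]}

```bash
mkdir -p pics; python3 - <<'E'
from station import *
import cv2,numpy as np
o=get_obs();print(o)
for n in("top","side"):
    cv2.imwrite(f"pics/{n}0.png",get_image(n)[...,::-1]);print(n,get_calibration(n))
print(get_calibration("wrist"))
E
```

```text
{'t': 0.0, 'q': array([ 9.85038864e-01,  5.33095922e-02,  1.61430860e+00,  8.00005913e-06,
        1.47599137e+00, -1.19017288e-01]), 'dq': array([ 0.0004862 , -0.00173018, -0.00145493, -0.00106873,  0.00053022,
        0.00065241]), 'effort': array([-5.21655329e-04, -3.93689811e+01, -3.70174813e+01, -2.68041777e-04,
        7.07592670e-03, -1.55349585e-05]), 'tool_pos': array([0.28089452, 0.55762064, 0.2300836 ]), 'tool_rot': array([-7.26355198e-01, -3.05574597e+00,  2.96848585e-03]), 'contact_force': array([ 0.10103034,  0.62460374, -0.51873657]), 'wrist_torque': array([ 0.0533009 ,  0.02964505, -0.02078557]), 'grip_force': 0.0, 'opening': 0.08555612553805307}
top {'fx': 512.60476556905, 'fy': 512.60476556905, 'cx': 274.38206471211504, 'cy': 201.50303109186092, 'R': array([[-0.02847884, -0.99933685, -0.02268961],
       [-0.99054187,  0.0312616 , -0.13360209],
       [ 0.1342228 ,  0.01867017, -0.99077528]]), 't': array([0.07056432, 0.59941971, 0.96715109])}
side {'fx': 393.41351108263933, 'fy': 393.41351108263933, 'cx': 275.1378563009113, 'cy': 206.79037243065991, 'R': array([[-0.97820375, -0.20685396, -0.01813433],
       [-0.11014741,  0.5909426 , -0.79915855],
       [ 0.17602546, -0.77974245, -0.6008467 ]]), 't': array([0.57753844, 0.09734177, 0.83767373])}
{'fx': 306.8819240970884, 'fy': 306.8819240970884, 'cx': 276.10908249565824, 'cy': 211.2749036763535, 'mount': array([[ 4.33746880e-04, -9.51589501e-01, -3.07371491e-01,
         7.99229529e-02],
       [ 9.99999781e-01,  2.59205565e-04,  6.08675483e-04,
        -2.18694025e-04],
       [-4.99536798e-04, -3.07371688e-01,  9.51589405e-01,
        -1.43698420e-01],
       [ 0.00000000e+00,  0.00000000e+00,  0.00000000e+00,
         1.00000000e+00]])}
```

View pics/top0.png

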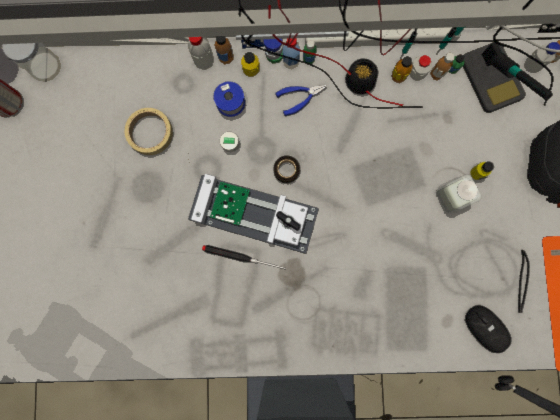

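View pics/side0.png

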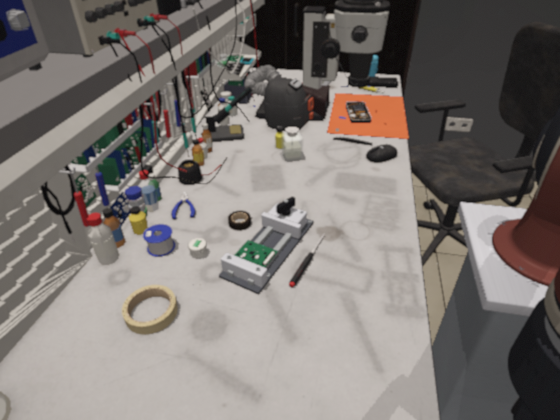

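The top view shows the holder from (195,200) to (315,235): fixed jaw at left, moving jaw at about (290,222), board at (229,203). The driver is at (240,257), the tape at (287,169) and the tub at (229,141). I'll zoom in on it next.

```bash
python3 - <<'E'
import cv2
a=cv2.imread("pics/top0.png")[160:280,180:330]
b=cv2.imread("pics/side0.png")[185:295,215:335]
cv2.imwrite("pics/topc.png",cv2.resize(a,None,fx=5,fy=5,interpolation=cv2.INTER_CUBIC))
cv2.imwrite("pics/sidec.png",cv2.resize(b,None,fx=5,fy=5,interpolation=cv2.INTER_CUBIC))
E
```

```text
(no output)
```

View pics/topc.png

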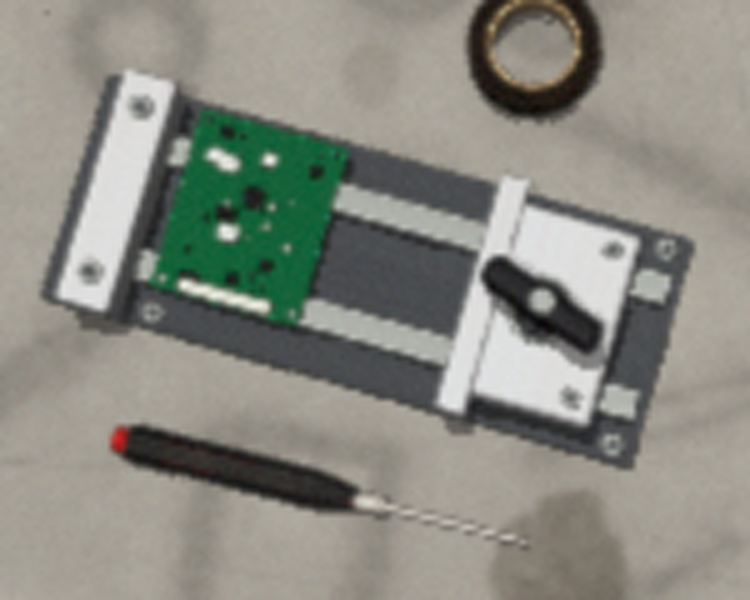

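View pics/sidec.png

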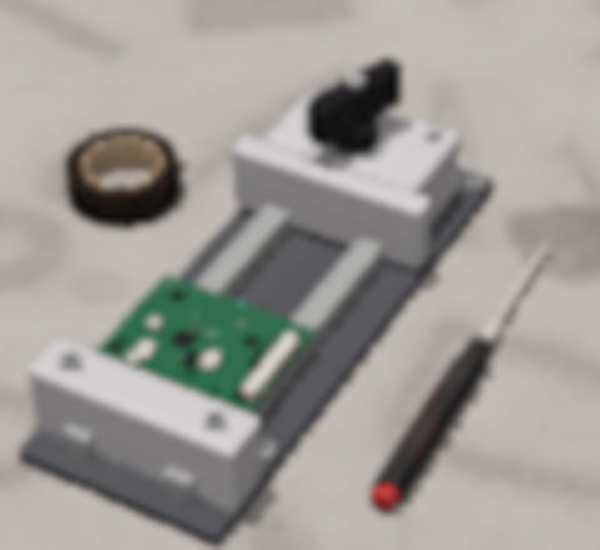

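```bash
cat > h.py <<'E'
import numpy as np
from station import *
C={n:get_calibration(n) for n in("top","side")}
def proj(n,X):
    c=C[n];p=np.atleast_2d(X)@c["R"].T+c["t"];return np.c_[c["fx"]*p[:,0]/p[:,2]+c["cx"],c["fy"]*p[:,1]/p[:,2]+c["cy"]]
def W(p,X):
    c,s=np.cos(p[2]),np.sin(p[2]);X=np.atleast_2d(X);return np.c_[p[0]+c*X[:,0]-s*X[:,1],p[1]+s*X[:,0]+c*X[:,1],X[:,2]]
E
python3 - <<'E'
from h import *
from scipy.optimize import least_squares
T=[(692,242,48,-145,8),(632,467,-48,-145,8),(42,300,-48,105,8),(125,70,48,92,42),(178,82,48,70,42),(107,312,-48,70,42),(55,298,-48,92,42),(503,178,48,'f',46),(438,405,-48,'f',46),(638,238,39,'b',46),(590,425,-39,'b',46)]
S=[(30,372,48,92,42),(245,450,-48,92,42),(262,415,-48,70,42),(215,543,-48,105,8),(22,458,48,105,8),(235,150,48,'f',46),(425,212,-48,'f',46),(460,130,-39,'b',46)]
def res(p):
    r=[]
    for n,L,o in(("top",T,(180,160)),("side",S,(215,185))):
        P=np.array([(x,{'f':-70+p[3],'b':-130+p[3]}.get(y,y),z+p[4]) for _,_,x,y,z in L])/1e3
        P=W((p[0],p[1],p[2]),P)
        uv=np.array([(a,b) for a,b,*_ in L])/5+o
        r.append(proj(n,P)-uv)
    return np.vstack(r)
s=least_squares(lambda p:res(p).ravel(),[.55,.1,0,10,0],x_scale=[.1,.1,.1,10,10],loss='soft_l1')
print(s.x,res(s.x).round(1).tolist())
# knob: triangulate centre
a=np.array([543,300])/5+(180,160);b=np.array([355,85])/5+(215,185)
k=least_squares(lambda X:np.r_[proj("top",X)[0]-a,proj("side",X)[0]-b],[.55,.1,.07]).x
p=s.x;c,sn=np.cos(p[2]),np.sin(p[2]);d=k[:2]-p[:2]
print("knob",k,"in holder",c*d[0]+sn*d[1],-sn*d[0]+c*d[1],"expect y",(-100+p[3])/1e3)
# bar ends from top at z=81
def ray(n,uv,z):
    c=C[n];d=c["R"].T@[(uv[0]-c["cx"])/c["fx"],(uv[1]-c["cy"])/c["fy"],1];o=-c["R"].T@c["t"];return o+d*(z-o[2])/d[2]
e=[ray("top",np.array(q)/5+(180,160),.081) for q in((496,270),(594,340))]
print(e,np.degrees(np.arctan2(*(e[0]-e[1])[1::-1]))-90,np.degrees(p[2]))
print("jaw_back",W(p,[[0,(-130+p[3])/1e3,.036]]),"knobpred",W(p,[[0,(-100+p[3])/1e3,.071]]))
E
```

```text
[ 0.58754359  0.11566597 -0.30543307  5.6086947  -1.87870076] [[0.7, -0.3], [0.1, 0.4], [-0.6, 0.1], [-0.0, -0.0], [-0.0, 0.5], [0.1, 0.9], [-0.2, 0.6], [0.0, -0.9], [-0.4, 0.8], [1.3, -0.3], [0.2, 0.8], [-0.6, -0.3], [-2.2, 1.2], [0.2, 0.8], [1.0, -0.7], [-1.1, -1.3], [-1.1, -0.2], [-1.0, 0.3], [0.3, 0.5]]
knob [0.55975778 0.02600038 0.07724633] in holder 0.0004632090118378493 -0.09387095334702165 expect y -0.09439130530420425
[array([0.57185048, 0.04340468, 0.081     ]), array([0.54435227, 0.00749441, 0.081     ])] -37.44299617494436 -17.500025839715253
jaw_back [[ 0.55013834 -0.00296811  0.036     ]] knobpred [[0.55915953 0.0256434  0.071     ]]
```

The fit is good: residuals are mostly under 1 px. Holder yaw is −17.5°, the jaw is at about 5.6 mm, and the knob is at about 20°. I'll move to a point behind the jaw with the gripper shut.

Call:
servo_tool(
  increments=[
    [0, -41.5, -34.2, 0, 0],
    [0, -41.5, -34.2, 0, 0],
    [0, -41.5, -34.2, 0, 0],
    [0, -41.5, -34.2, 0, 0],
    [0, -41.5, -34.2, 0, 0],
    [0, -41.5, -34.2, 0, 0],
    [0, -41.5, -34.2, 0, 0],
    [0, -41.5, -34.2, 0, 0],
    [0, -41.5, -34.2, 0, 0],
    [0, -41.5, -34.2, 0, 0],
    [0, -41.5, -34.2, 0, 0],
    [0, -41.5, -34.2, 0, 0],
  ],
)

```text
t: 1.6
tool_pos: [0.5415, -0.0342, 0.2309]
tool_rot: [-0.727, -3.056, -0.0]
contact_force: [0.5, 0.9, 1.5]
opening: -0.0001
grip_force: 0.0
```

Call:
servo_tool(
  increments=[
    [0, 0, 0, 0, -9.9],
    [0, 0, 0, 0, -9.9],
    [0, 0, 0, 0, -9.9],
    [0, 0, 0, 0, -9.9],
    [0, 0, 0, 0, -9.9],
    [0, 0, 0, 0, -9.9],
    [0, 0, 0, 0, -9.9],
    [0, 0, 0, 0, -9.9],
    [0, 0, 0, 0, -9.9],
    [0, 0, 0, 0, -9.9],
    [0, 0, 0, 0, 0],
    [0, 0, 0, 0, 0],
  ],
)

```text
t: 3.1
tool_pos: [0.5411, -0.0325, 0.231]
tool_rot: [1.849, -2.539, -0.001]
contact_force: [0.6, 0.5, 0.3]
opening: -0.0
grip_force: 0.0
```

```bash
python3 - <<'E'
from station import *
import cv2
cv2.imwrite("pics/w1.png",get_image("wrist")[...,::-1])
E
```

```text
(no output)
```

View pics/w1.png

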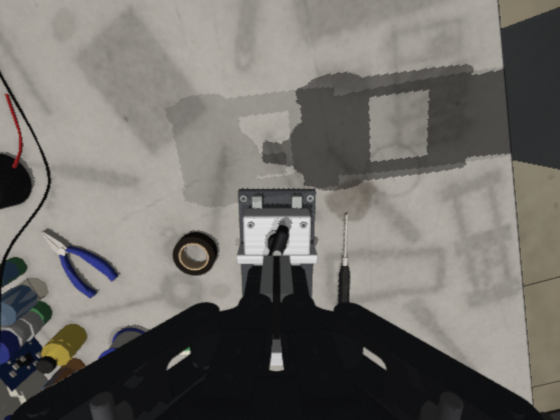

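The wrist view shows the holder squared up and centred: the plate end spans (240,191)–(315,191), the jaw back is near row 217, and the knob is at (280,235). The fingers are behind the jaw on the centre line, so I'll descend.

Call:
servo_tool(
  increments=[
    [0, 0, 0, 50, 0],
    [0, 0, 0, 50, 0],
    [0, 0, 0, 50, 0],
    [0, 0, 0, 30, 0],
    [0, 0, 0, 19, 0],
    [0, 0, 0, 0, 0],
  ],
)

```text
t: 3.9
tool_pos: [0.5404, -0.0323, 0.0311]
tool_rot: [1.85, -2.537, -0.003]
contact_force: [0.0, 0.2, 0.4]
opening: -0.0002
grip_force: 0.0
```

Call:
servo_tool(
  increments=[
    [0, -6, 0, 0, 0],
    [0, -6, 0, 0, 0],
    [0, -6, 0, 0, 0],
    [0, -6, 0, 0, 0],
    [0, -6, 0, 0, 0],
    [0, -6, 0, 0, 0],
  ],
)

```text
t: 4.65
tool_pos: [0.5528, 0.0018, 0.0328]
tool_rot: [-1.852, 2.537, -0.002]
contact_force: [-0.8, -3.1, 3.1]
opening: -0.0001
grip_force: 1.7
```

Call:
servo_tool(
  increments=[
    [0, -5, 0, 0, 0],
    [0, -5, 0, 0, 0],
    [0, -5, 0, 0, 0],
    [0, -5, 0, 0, 0],
    [0, -5, 0, 0, 0],
    [0, -5, 0, 0, 0],
    [0, -4, 0, 0, 0],
    [0, -4, 0, 0, 0],
    [0, -4, 0, 0, 0],
    [0, -3, 0, 0, 0],
    [0, -2, 0, 0, 0],
    [0, 0, 0, 0, 0],
  ],
)

```text
t: 6.15
tool_pos: [0.5663, 0.047, 0.0321]
tool_rot: [1.852, -2.537, -0.002]
contact_force: [1.6, -1.4, 0.5]
opening: 0.0002
grip_force: 0.6
```

Call:
servo_tool(
  increments=[
    [0, -1, 0, 0, 0],
    [0, -1, 0, 0, 0],
    [0, -1, 0, 0, 0],
    [0, -1, 0, 0, 0],
  ],
)

```text
t: 6.65
tool_pos: [0.5673, 0.0504, 0.032]
tool_rot: [1.852, -2.537, -0.001]
contact_force: [-1.6, -3.6, 1.5]
opening: 0.0001
grip_force: 1.7
```

Call:
servo_tool(
  increments=[
    [0, -1, 0, 0, 0],
    [0, -1, 0, 0, 0],
    [0, -1, 0, 0, 0],
  ],
)

```text
t: 7.02
tool_pos: [0.5683, 0.0534, 0.032]
tool_rot: [1.852, -2.537, -0.001]
contact_force: [-3.2, -3.1, 0.5]
opening: 0.0002
grip_force: 1.6
```

```bash
python3 - <<'E'
from station import *
import cv2
a=get_image("top")[160:280,180:330,::-1]
cv2.imwrite("pics/t2.png",cv2.resize(a,None,fx=5,fy=5,interpolation=cv2.INTER_CUBIC))
b=get_image("side")[185:295,215:335,::-1]
cv2.imwrite("pics/s2.png",cv2.resize(b,None,fx=5,fy=5,interpolation=cv2.INTER_CUBIC))
E
```

```text
(no output)
```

View pics/s2.png

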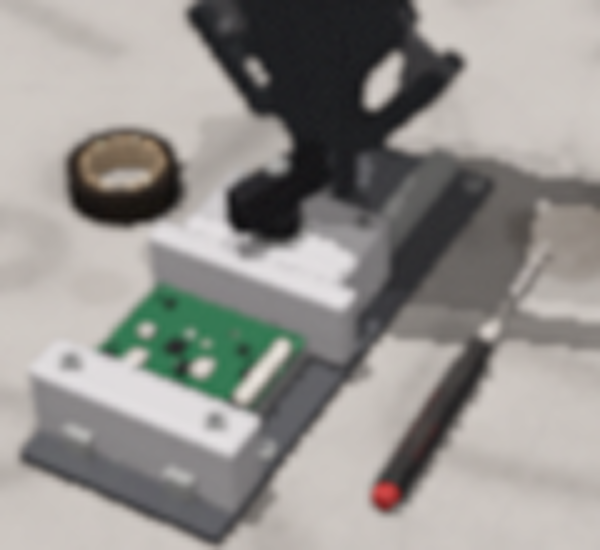

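The side view shows the jaw close behind the board, which lies flat. By tool position the jaw is at about 75–76 mm, so I'll creep until the force rises.

Call:
servo_tool(
  increments=[
    [0, -1, 0, 0, 0],
    [0, -1, 0, 0, 0],
  ],
)

```text
t: 7.38
tool_pos: [0.5689, 0.0552, 0.032]
tool_rot: [1.852, -2.537, -0.001]
contact_force: [-3.7, -2.7, 0.9]
opening: 0.0001
grip_force: 1.6
```

Call:
servo_tool(
  increments=[
    [0, -1, 0, 0, 0],
    [0, -1, 0, 0, 0],
  ],
)

```text
t: 7.62
tool_pos: [0.5695, 0.0568, 0.0321]
tool_rot: [1.852, -2.536, 0.0]
contact_force: [-5.2, -5.5, 0.5]
opening: -0.0001
grip_force: 3.3
```

Call:
servo_tool(
  increments=[
    [0, -1, 0, 0, 0],
    [0, 0, 0, 0, 0],
  ],
)

```text
t: 7.88
tool_pos: [0.5695, 0.0568, 0.0321]
tool_rot: [1.851, -2.534, 0.001]
contact_force: [-4.7, -6.7, 1.7]
opening: -0.0004
grip_force: 4.1
```

Call:
servo_tool(
  increments=[
    [0, -1, 0, 0, 0],
    [0, -1, 0, 0, 0],
    [0, 0, 0, 0, 0],
  ],
)

```text
t: 8.25
tool_pos: [0.5695, 0.0569, 0.0321]
tool_rot: [1.849, -2.531, 0.004]
contact_force: [-8.6, -12.2, 3.6]
opening: 0.0001
grip_force: 7.5
```

The jaw has come to a hard stop on the board, with about 15 N and no further motion. I'll back off, rise and look at the knob.

Call:
servo_tool(
  increments=[
    [0, 8, 0, 0, 0],
    [0, 20, 0, 0, 0],
    [0, 0, 0, -50, 0],
    [0, 0, 0, -50, 0],
    [0.5, 0, 0, -50, 0],
    [0.5, 0, 0, 0, 10],
    [0.5, 0, 0, 0, 9.6],
    [0.5, 0, 0, 0, 0],
    [0.5, 0, 0, 0, 0],
  ],
)

```text
t: 9.38
tool_pos: [0.5623, 0.033, 0.1822]
tool_rot: [-1.396, 2.814, 0.0]
contact_force: [-0.2, -0.2, 0.1]
opening: 0.0424
grip_force: 0.0
```

```bash
python3 - <<'E'
from h import *
import cv2
o=get_obs();print(o['tool_pos'],o['tool_rot'])
w=get_image("wrist");np.savez("w2.npz",p=o['tool_pos'],r=o['tool_rot'],im=w)
t=get_image("top")
f=lambda a,k:cv2.resize(a,None,fx=k,fy=k,interpolation=cv2.INTER_CUBIC)
A=f(w[190:340,200:350],4);B=f(t[175:265,180:330],4)[:, :]
c=np.zeros((600,800,3),np.uint8);c[:360,:600]=B
cv2.imwrite("pics/t3.png",c[:360,:600,::-1]);cv2.imwrite("pics/w3.png",A[...,::-1])
E
```

```text
[0.56232587 0.03298259 0.18224939] [-1.39602522e+00  2.81391906e+00  5.77347213e-05]
```

View pics/t3.png

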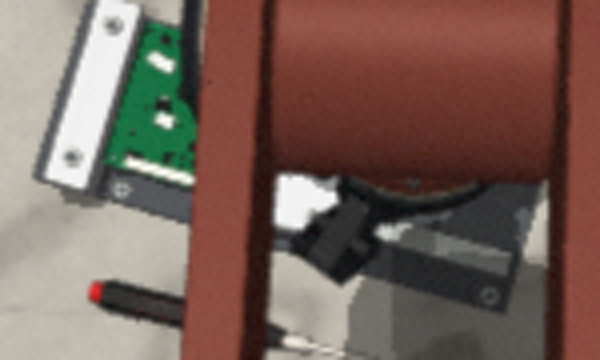

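View pics/w3.png

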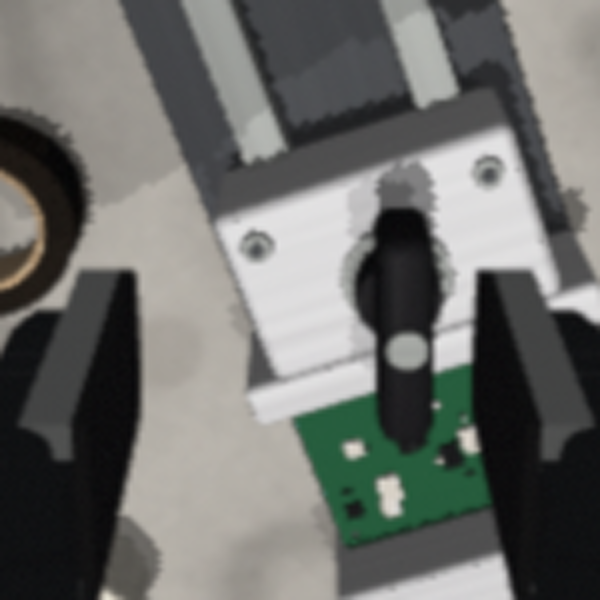

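The wrist view shows the bar upright in the picture, so it is aligned with tool x. Its cap is at full-image pixel (301.5, 277.5), and the jaw is against the board with no gap. The top view shows the board against the fixed jaw.

```bash
python3 - <<'E'
from h import *
from scipy.spatial.transform import Rotation as R
d=np.load("w2.npz");c=get_calibration("wrist");M=c["mount"];Rt=R.from_rotvec(d['r']).as_matrix()
r=np.array([(301.5-c["cx"])/c["fx"],(277.5-c["cy"])/c["fy"],1])
dt=M[:3,:3]@r;ot=M[:3,3]
for z in(.079,.082):
    s=(z-d['p'][2]-(Rt@ot)[2])/(Rt@dt)[2];q=ot+s*dt
    print(z,"tool",q*1e3,"world",d['p']+Rt@q)
print("pred",W((.58754,.11567,-.30543),[[0,-.022,.071]]), Rt.T@(W((.58754,.11567,-.30543),[[0,-.022,.071]])[0]-d['p'])*1e3)
E
```

```text
0.079 tool [-63.97983986  24.25765554 103.27033622] world [0.58175289 0.09862381 0.079     ]
0.082 tool [-62.24062939  23.97659878 100.26971036] world [0.58092345 0.09706829 0.082     ]
pred [[0.58092453 0.09468821 0.071     ]] [-60.34192356  22.53751271 111.26919748]
```

Call:
servo_tool(
  increments=[
    [0.5, -31, 11.6, 0, 0],
    [0.5, -31, 11.7, 0, 0],
    [0.5, 0, 0, 50, 0],
    [0.5, 0, 0, 40, 0],
    [0.5, 0, 0, 25, 0],
    [0.5, 0, 0, 14, 0],
    [0.5, 0, 0, 0, 0],
  ],
)

```text
t: 10.35
tool_pos: [0.5808, 0.0966, 0.0525]
tool_rot: [1.393, -2.814, -0.001]
contact_force: [-0.3, -0.7, -0.4]
opening: 0.0428
grip_force: 0.0
```

```bash
python3 - <<'E'
from h import *
import cv2
w=get_image("wrist")
cv2.imwrite("pics/w4.png",cv2.resize(w[150:400,140:420],None,fx=2.4,fy=2.4,interpolation=cv2.INTER_CUBIC)[...,::-1])
E
```

```text
(no output)
```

View pics/w4.png

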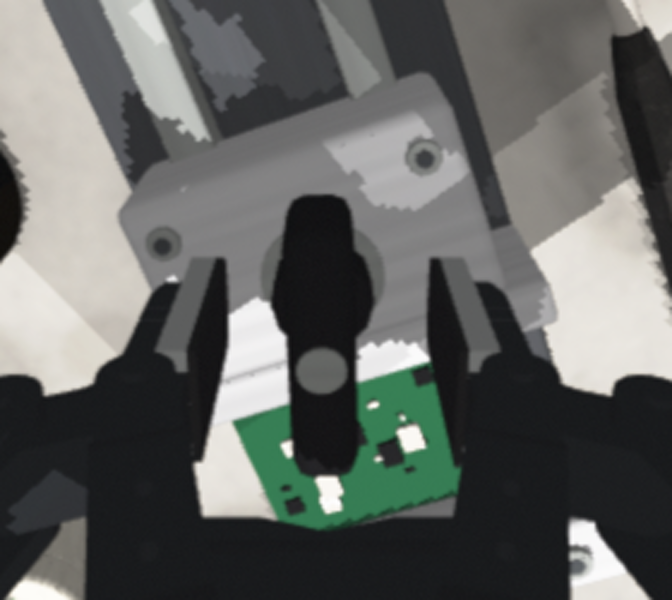

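The bar stands between the fingers, aligned with tool x, about 1.4 mm toward −tool-y (bar at u≈321, axis at 327). I'll centre on it and grip.

Call:
servo_tool(
  increments=[
    [0.5, 0, -1.4, 0, 0],
    [0.3, 0, 0, 0, 0],
    [0, 0, 0, 0, 0],
    [0, 0, 0, 0, 0],
    [0, 0, 0, 0, 0],
    [0, 0, 0, 0, 0],
  ],
  force=50,
)

```text
t: 11.15
tool_pos: [0.5824, 0.0964, 0.0549]
tool_rot: [1.393, -2.816, -0.002]
contact_force: [-4.3, 1.1, 7.9]
opening: 0.0182
grip_force: 48.7
```

The opening stopped at 18 mm with an upward force, so the tips caught the round hub under the bar. I'll reopen, raise 8 mm and grip the bar itself.

Call:
servo_tool(
  increments=[
    [0.5, 0, 0, 0, 0],
    [0.5, 0, 0, 0, 0],
    [0.5, 0, 0, -8, 0],
    [0.5, 0, 0, 0, 0],
    [0.2, 0, 0, 0, 0],
    [0, 0, 0, 0, 0],
    [0, 0, 0, 0, 0],
    [0, 0, 0, 0, 0],
    [0, 0, 0, 0, 0],
  ],
  force=50,
)

```text
t: 12.28
tool_pos: [0.5821, 0.096, 0.0614]
tool_rot: [1.393, -2.815, -0.001]
contact_force: [-4.6, 2.1, 5.2]
opening: 0.012
grip_force: 51.1
```

Call:
servo_tool(
  increments=[
    [0, 0, 0.6, 0, 7],
    [0, 0, 0, 0, 7],
    [0, 0, 0, 0, 7],
    [0, 0, 0, 0, 7],
    [0, 0, 0, 0, 0],
  ],
)

```text
t: 12.9
tool_pos: [0.5823, 0.0958, 0.0614]
tool_rot: [-0.672, 3.069, -0.001]
contact_force: [-2.0, -2.2, 3.4]
opening: 0.0121
grip_force: 50.8
```

Call:
servo_tool(
  increments=[
    [0, 0, 0, 0, 6],
    [0, 0, 0, 0, 6],
    [0, 0, 0, 0, 6],
    [0, 0, 0, 0, 6],
    [0, 0, 0, 0, 4],
    [0, 0, 0, 0, 0],
  ],
)

```text
t: 13.65
tool_pos: [0.5823, 0.0956, 0.0615]
tool_rot: [0.088, 3.14, -0.002]
contact_force: [-2.9, -2.2, 4.3]
opening: 0.012
grip_force: 50.9
```

Call:
servo_tool(
  increments=[
    [0, 0, 0, 0, 4],
    [0, 0, 0, 0, 4],
    [0, 0, 0, 0, 2],
    [0, 0, 0, 0, 0],
  ],
)

```text
t: 14.15
tool_pos: [0.5823, 0.0955, 0.0615]
tool_rot: [0.361, 3.12, -0.002]
contact_force: [-2.2, -5.1, 3.7]
opening: 0.0119
grip_force: 54.5
```

```bash
python3 - <<'E'
from station import *
o=get_obs();print(o['wrist_torque'],o['tool_rot'],o['tool_pos'],o['contact_force'],o['effort'])
E
```

```text
[-0.88598969  0.41360488  0.62951039] [ 3.60514574e-01  3.12016136e+00 -2.45336551e-03] [0.58227018 0.09553456 0.06152041] [-2.15885315 -5.07636137  3.73337138] [  1.93317331 -36.30709648 -31.71215057   1.47324689  -0.71892349
   0.68703968]
```

The knob is at its hard stop: about 1.45 rad, with torque building. I'll ease off, open, rise clear and check.

Call:
servo_tool(
  increments=[
    [0, 0, 0, 0, -2],
    [0.4, 0, 0, 0, 0],
    [0.5, 0, 0, 0, 0],
    [0.5, 0, 0, 0, 0],
    [0.5, 0, 0, -20, 0],
    [0.5, 0, 0, -50, 0],
    [0.5, 0, 0, -50, 0],
    [0.5, 50, 0, -10, 0],
    [0.5, 50, 0, 0, 0],
    [0.5, 40, 0, 0, 0],
    [0.5, 0, 0, 0, 0],
  ],
)

```text
t: 15.52
tool_pos: [0.4434, 0.1243, 0.1926]
tool_rot: [0.308, 3.124, 0.001]
contact_force: [0.6, 0.4, -0.3]
opening: 0.0426
grip_force: 0.0
```

```bash
python3 - <<'E'
from station import *
import cv2,numpy as np
f=lambda a:cv2.resize(a,None,fx=3.3,fy=3.3,interpolation=cv2.INTER_CUBIC)
a=f(get_image("top")[165:275,180:300]);b=f(get_image("side")[185:295,215:335])
cv2.imwrite("pics/end.png",np.hstack([a,b])[...,::-1])
E
```

```text
(no output)
```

View pics/end.png

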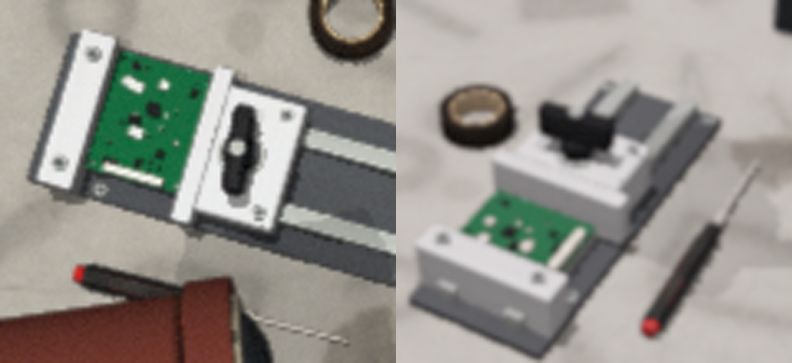

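The last picture shows the board flat and snug between the jaws. The knob bar lies across the rails (left half, about (238,150)), the bystanders haven't moved, and the arm is clear.

```bash
python3 -c "
from station import *
print(finish_job())"
```

```text
the job is handed in; nothing more can be done
None
```

The board is held snugly and flat between the jaws, the clamp knob is turned to its hard stop, and I handed the job in at about 15.6 s of the 45 s limit; the hand-in returned no verdict.

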